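Unclip the filter cassette of the bench dust extractor and hold it over the emptying tray

TASK

The orange filter cassette of the dust extractor needs emptying: swing the red hold-down bar fully aside, pinch the cassette's two yellow side catches together with the fingers while it still sits in its well, and lift it out by them. Carry it over the middle of the white tray and finish there still pinching it: the program ends holding the cassette upright and still, clear above the tray and touching nothing but the gripper. Leave the tray, the grey spare cassette and the jar where they are.

Things in the scene. Friction and masses are not known exactly. Their poses are not given: they have to be found in the camera images.
- extractor: Fixed dust extractor: grey casing 150 (x) x 140 (y) x 80 mm high, green motor drum behind it to x = +157 mm, 84 mm high. Origin: on the table under the middle of the well; z up. Well 59 (x) x 80 (y) mm, floor at z = 30 mm. Steel lips along its +y and -y edges, 68 mm apart, overhang the hooks of the cassette's catches: it cannot rise until both are pinched in.
- bar (a joint): Angle (rad) of the red hold-down bar, 14 mm wide, top 125.5 mm above the table. At 0 it points along the extractor's -x, over the cassette, and blocks it; it starts at 0 to 0.3. Growing = clockwise from above: the knob is 78 mm from pivot toward (-cos a, sin a) in the extractor's x, y. Stop at 1.75; about 1.5 is fully aside. Friction (1 N at the knob) keeps it where left.
- bar_knob (a point): Middle of the upright black knob on the free end of the bar: 18 mm in diameter, 30 mm tall, from 125.5 to 155.5 mm above the table; this point is 140.5 mm up. Can be pinched from above or pushed. It turns with the bar.
- pivot (a point): Point on the bar's pivot axis, at the bar's mid thickness, 121.5 mm above the table (extractor x = +58 mm, y = 0).
- cassette: Loose orange cassette, 190 to 350 g. Origin: middle of its underside, z up; starts seated: 30 mm above the table, at the extractor's x, y and yaw (2 mm play). Foot 56 (x) x 64 (y) x 26 mm, then 56 x 36 mm up to z = 60, then a middle ridge 48 x 12 mm up to z = 84 mm. Yellow catches at its +y and -y sides.
- catch_left (a joint): Travel (m) of the yellow catch on the cassette's +y side: 0 sprung out, 0.008 fully in. Spring 2 N at rest, 6 N fully in. Plate 28 (x) x 5 (y) mm, z = 32 to 84 mm of the cassette; seated, its upper 34 mm stand above the casing (80 to 114 mm above the table). Outer faces of the two: 64 mm apart free, 48 mm pinched. The hooks come free from about 5 mm travel each.
- catch_right (a joint): The same for the catch on the cassette's -y side.
- catch_left_pad (a point): Middle of the ribbed outer face of the +y catch, cassette z = 70 mm (100 mm above the table when seated). Moves with the catch.
- catch_right_pad (a point): Middle of the ribbed outer face of the -y catch, likewise.
- tray: White open emptying tray, loose, 0.7 kg, 160 (x) x 200 (y) x 30 mm high, walls 4 mm. Origin: middle of its underside. It and the extractor stand one to the left and one to the right of the robot, either way round.
- spare: Spare cassette, grey with white catches, same shape, 84 mm tall, standing on the table. Leave alone. Origin: middle of its underside.
- jar: Small jar with a brass-coloured cap, 48 mm in diameter, 75 mm tall, standing. Leave alone. Origin: middle of its underside.

How it is judged:
By the outcome, as a careful person would: the job done as asked, in the order asked, and still so for the second after the job is handed in, while the arm keeps its last pose, push and grip.
It also fails if it takes over 51 s, if anything falls off the work surface, if the arm or the gripper's body presses on something with over 40 N, if the wrist force passes 120 N, or if a joint passes its speed limit or range.

ROBOT

A 7-joint arm with a two-finger parallel gripper is mounted at the origin on the work surface. World frame = base frame: x ahead of the robot, y to its left, z up, the work surface at z = 0. Lengths are in m, angles in rad, forces in N, time in s.
With the tool pointing down it reaches from about 0.4 to 0.9 m from the base axis. Payload 5.5 kg.
Tool frame: the origin (TCP) lies at the centre of the arm's flange, where the gripper is bolted on; the fingertips stand 173 mm ahead of it and the grasp point (between the pads) lies 155 mm ahead of it; z points along the fingers, y is the line along which they close (so a half turn about z gives the same grasp; the last joint's range is limited). The gripper opens to 85 mm and grips with 20 to 120 N. Pads are 22 mm wide; open, the fingers measure 114 mm over their backs; the gripper's body (76 mm by 85 mm) begins 54 mm behind the grasp point. The pads swing forward as they close: fully open they stand 13 mm farther back than shut.
Start: joints at [1.378, 0.501, -0.427, 1.55, 0.221, 1.138, -0.21], TCP at [0.286, -0.584, 0.405] pointing down, gripper open.
Joint ranges: [-2.88, 2.88], [-0.31, 2.03], [-1.54, 1.56], [0.2, 2.42], [-1.41, 4.55], [0.19, 2.02], [-2.57, 2.57]. Speed limits (rad/s): [2.57, 2.57, 3.14, 3.14, 3.14, 3.14, 3.14].

INTERFACE

Orientations are given as a unit quaternion [w, x, y, z].
In Python, from workcell import manip gives the robot as it stands.
- The arm moves only by the tool jog_arm, never from a script. Its argument "deltas" is a list that holds one entry, the list of rows, each a list of 7 numbers: the shift along the world's x, y, z in m, then the turn, a rotation vector about the world's x, y, z in degrees, then the opening, from 0 (shut) to 1 (fully open). A call has 1 to 10 rows; each row shifts and turns the commanded pose from where the row before left it; what a row does not reach is not made up. A row lasts 1/10 s, in which the tool goes at most 50 mm and 8.59 degrees, less where a joint would pass 70% of its speed; a pose out of reach is approached as far as the arm can. A call is refused whole if a number of a shift passes 0.05 or a number of a turn 8.59, either way. A call with a gripper value outside its range is refused whole. The fingers move at their own pace and stop on an object; "force" is the grip in N (left out, the last holds). Time passes only in rows, so rows that do not move let the fingers close. It gives the time, the measured TCP pose, the force, the opening and the grip force at its end, in the units of the state.
- manip.read_state(): the state, without advancing time (a new reading comes with each control period).
- manip.snapshot(name): name is "scene" or "top"; returns the picture (400x640x3 uint8, red, green, blue); there is no depth.
- manip.calibration(name): a dict with "fx", "fy", "cx", "cy" (pixels), "dist" ([k1, k2, p1, p2, k3] as OpenCV has them; the pictures are not rectified), "R" (3x3) and "t" (3): a world point X has camera coordinates R X + t. Camera axes: x right, y down, z forward; pixel columns grow to the right and rows downward; lengths in m; the calibration is good to about 2 mm. A picture is of the moment at which its call begins. calibration takes no time and is no camera call.
- manip.close_job(): hands the job in; it is judged then, once.
The state is a dict: "t": time; "joint_pos": joint angles; "dq": joint speeds; "joint_efforts": joint torques, N m; "position": TCP position; "eef_rot": TCP orientation; "force": force on the tool from outside, world axes, zero at the start; "moment": the same for the moment, N m; "gripper_width": finger opening in m; "grasp_force": force on a finger pad.
Only numpy, scipy, OpenCV 4.12 (cv2) and the standard library are available. Lean on these libraries where they do the work, as an engineer would, in place of code of your own. Each camera call takes 0.05 s, during which the arm holds its last target. There are 200 camera calls.

## Working session

There is one attempt and no reset: what is moved stays moved. The work goes in short steps, Python scripts to look and compute and a tool call to move; the robot and the scene stay as the last step left them, time stands still between calls to the robot, and variables do not carry over. Pictures are saved under pics/ and viewed, at most 10 in all, crops included, and the job is handed in when it is done.

Besides the shell and the picture viewer there is one more tool, called after ">>>" as name(argument=value, ...) on one line, values as JSON. jog_arm: Moves the arm, as the interface text tells. Its arguments: {"type":"object","properties":{"deltas":{"type":"array"},"force":{"type":"number"}},"required":["deltas"]}

```bash
mkdir -p pics; ls; python3 - <<'E'
from workcell import manip
import cv2
for n in("scene","top"):
    cv2.imwrite(f"pics/{n}0.png",manip.snapshot(n)[:,:,::-1]); c=manip.calibration(n); print(n,c)
s=manip.read_state(); print(s)
E
```

```text
pics
scene {'fx': 453.213886035225, 'fy': 453.213886035225, 'cx': 319.5936235456472, 'cy': 201.77201443695174, 'dist': array([-0.12254663,  0.        ,  0.        ,  0.        ,  0.        ]), 'R': array([[ 0.27986185,  0.96002887, -0.00468052],
       [ 0.66382222, -0.19703092, -0.72146994],
       [-0.69355418,  0.19880488, -0.69242994]]), 't': array([-0.15157764, -0.3025801 ,  1.42005399])}
top {'fx': 366.77422992370333, 'fy': 366.77422992370333, 'cx': 319.35784123475753, 'cy': 192.5018003644154, 'dist': array([-0.01626084,  0.        ,  0.        ,  0.        ,  0.        ]), 'R': array([[ 7.26160121e-03, -9.99973141e-01,  9.93415318e-04],
       [-9.90326659e-01, -7.32920360e-03, -1.38561866e-01],
       [ 1.38565425e-01,  2.23753398e-05, -9.90353282e-01]]), 't': array([-0.00604372,  0.55872552,  0.67948486])}
{'t': 0.1, 'joint_pos': array([ 1.37819545,  0.5017343 , -0.42683459,  1.55132757,  0.2207897 ,
        1.13829218, -0.21030898]), 'dq': array([ 4.55417568e-04, -2.20149183e-03, -1.36256586e-03, -1.80894422e-03,
        9.57699973e-06, -2.24095508e-04, -8.09022743e-04]), 'joint_efforts': array([-1.15075751e-02, -5.70807731e+01, -5.83874524e+00, -2.81748050e+01,
        1.04818275e-02,  5.54000493e-03,  5.68430687e-05]), 'position': array([ 0.28594973, -0.58337284,  0.40378505]), 'eef_rot': array([-8.40730447e-04,  9.74136307e-01,  2.25959565e-01, -1.53244432e-04]), 'force': array([ 0.29481757, -0.09688893, -0.04091013]), 'moment': array([-0.01456667,  0.01148472,  0.07303342]), 'grasp_force': 0.0, 'gripper_width': 0.0855168846504741}
```

View pics/scene0.png

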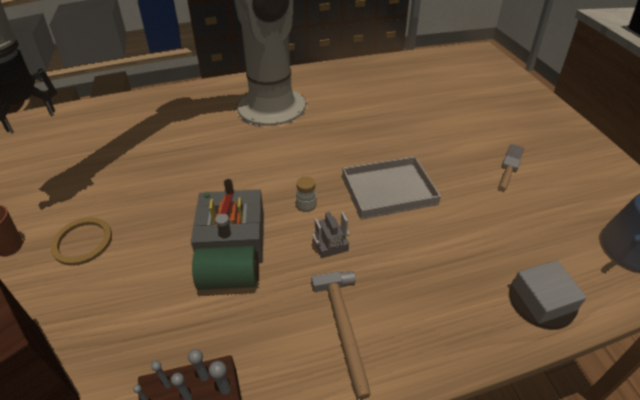

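View pics/top0.png

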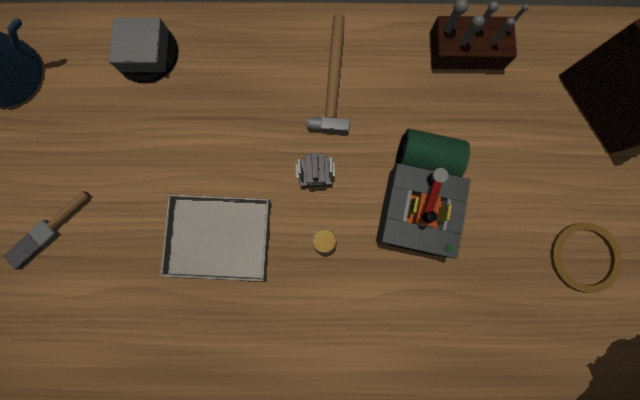

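The scene view shows the extractor at about (228,240) with the bar over the cassette. In the top view the extractor is at (428,205), the tray at (217,238), the jar at (324,241), the spare at (316,170), the knob at about (431,216) and the pivot at about (440,176).

```bash
cat > h.py <<'E'
from workcell import manip
import cv2, numpy as np
def ray(n,uv):
    c=manip.calibration(n); K=np.array([[c["fx"],0,c["cx"]],[0,c["fy"],c["cy"]],[0,0,1]])
    p=cv2.undistortPoints(np.array([[uv]],float),K,np.array(c["dist"]))[0,0]
    R=np.array(c["R"]); return -R.T@np.array(c["t"]), R.T@np.array([p[0],p[1],1])
def plane(n,uv,z):
    o,d=ray(n,uv); return o+d*(z-o[2])/d[2]
def two(a,b):   # scene uv, top uv -> point, gap
    o1,d1=ray("scene",a); o2,d2=ray("top",b)
    s=np.linalg.lstsq(np.c_[d1,-d2],o2-o1,rcond=None)[0]
    p,q=o1+s[0]*d1,o2+s[1]*d2; return (p+q)/2,np.linalg.norm(p-q)
def proj(n,X):
    c=manip.calibration(n); K=np.array([[c["fx"],0,c["cx"]],[0,c["fy"],c["cy"]],[0,0,1]])
    return cv2.projectPoints(np.array([X],float),cv2.Rodrigues(np.array(c["R"]))[0],np.array(c["t"]),K,np.array(c["dist"]))[0][0,0]
def crop(n,x,y,w,h,k,name):
    im=manip.snapshot(n)[y:y+h,x:x+w,::-1]
    cv2.imwrite(f"pics/{name}.png",cv2.resize(np.clip(im*1.6,0,255).astype("uint8"),None,fx=k,fy=k,interpolation=cv2.INTER_CUBIC))
E
python3 - <<'E'
from h import *
a=manip.snapshot("top")[115:275,365:485,::-1]; b=manip.snapshot("scene")[170:300,175:285,::-1]
f=lambda i,w:cv2.resize(np.clip(i*1.8,0,255).astype("uint8"),None,fx=w,fy=w,interpolation=cv2.INTER_CUBIC)
A=f(a,3.6);B=f(b,3.2) 
o=np.zeros((576,800,3),"uint8"); o[:A.shape[0],:432]=A; o[:B.shape[0],440:440+B.shape[1]]=B[:,:352]
cv2.imwrite("pics/c1.png",o)
E
```

```text
(no output)
```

View pics/c1.png

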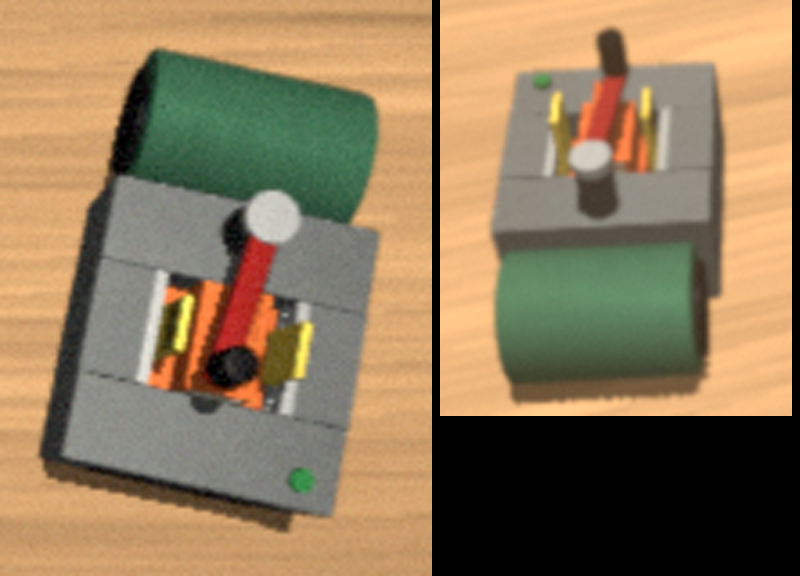

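The crop shows the casing top corners at (118,176), (378,232), (331,516) and (63,457). The knob top is at about (232,362), the pivot cap at (272,217), and the catch tops at about (186,322) and (305,350). In the scene part the knob top is at about (610,34), the pivot cap at (591,156), and the catch tops at (557,95) and (646,90).

```bash
python3 - <<'E'
from h import *
np.set_printoptions(precision=4,suppress=True)
T=lambda x,y:(365+x/3.6-.4,115+y/3.6-.4); S=lambda x,y:(175+(x-440)/3.2-.4,170+y/3.2-.4)
for n,t,s in[("knobtop",(232,362),(610,34)),("pivotcap",(272,217),(591,156)),("catchL",(186,298+24),(646,90)),("catchR",(305,350),(557,95)),
  ("c+x+y",(118,176),(718,232+0*1)),("c-x+y",(63,457),(714,64)),("c-x-y",(331,516),(518,73)),("cgreen",(302,480),(541,80))]:
    print(n,*two(S(*s),T(*t)))
P=np.array([plane("top",T(*t),.08) for t in[(118,176),(378,232),(331,516),(63,457)]])
print(P); 
# corners: +x+y, +x-y, -x-y, -x+y in the extractor frame -> rigid fit
print([np.linalg.norm(P[i,:2]-P[i-1,:2]) for i in range(4)])
m=P.mean(0); print("centre",m); 
u=(P[0]+P[1]-P[2]-P[3])[:2]; v=(P[0]+P[3]-P[1]-P[2])[:2]; print("yaw",np.degrees([np.arctan2(u[1],u[0]),np.arctan2(-v[0],v[1])]))
# tray/jar/spare by top
im=manip.snapshot("top"); hsv=cv2.cvtColor(im,cv2.COLOR_RGB2HSV)
mk=((hsv[...,1]<60)&(hsv[...,2]>60)).astype("uint8"); mk[:, :150]=0; mk[:,290:]=0; mk[:180]=0
c=max(cv2.findContours(mk,0,1)[0],key=cv2.contourArea); r=cv2.minAreaRect(c); print(r); print([plane("top",q,.03) for q in cv2.boxPoints(r)]); print("tray",plane("top",r[0],.03))
print("jar",plane("top",(324,241),.075)," spare",plane("top",(316,170),.084))
E
```

```text
knobtop [ 0.506  -0.1826  0.1567] 0.004648798454719789
pivotcap [ 0.579  -0.2114  0.1257] 0.00010521896414040038
catchL [ 0.528  -0.1689  0.1241] 0.0005361268722607004
catchR [ 0.5151 -0.2256  0.1232] 0.00026921255610977743
c+x+y [ 0.6117 -0.1464  0.0701] 0.006231452943868404
c-x+y [ 0.4641 -0.1167  0.0776] 0.00010032494659380429
c-x-y [ 0.4353 -0.2515  0.079 ] 0.0010760792846058482
cgreen [ 0.4532 -0.236   0.0839] 0.0013928451976535543
[[ 0.6088 -0.1473  0.08  ]
 [ 0.5804 -0.2814  0.08  ]
 [ 0.4355 -0.2506  0.08  ]
 [ 0.4641 -0.1164  0.08  ]]
[np.float64(0.14802382952467336), np.float64(0.13703924072951593), np.float64(0.1480816042316764), np.float64(0.13722587821382112)]
centre [ 0.5222 -0.1989  0.08  ]
yaw [-12.026  -11.9938]
((214.44003295898438, 237.25906372070312), (104.02497863769531, 82.28771209716797), 2.7263107299804688)
[array([0.3954, 0.3032, 0.03  ]), array([0.5553, 0.3059, 0.03  ]), array([0.547 , 0.0989, 0.03  ]), array([0.3879, 0.1023, 0.03  ])]
tray [0.4703 0.2022 0.03  ]
jar [ 0.4643 -0.0111  0.075 ]  spare [0.5944 0.0046 0.084 ]
```

>>> jog_arm(deltas=[[[0.011,0.02,0,0,0,-2,1],[0.011,0.02,0,0,0,-2,1],[0.011,0.02,0,0,0,-2,1],[0.011,0.02,0,0,0,-2,1],[0.011,0.02,0,0,0,-2,1],[0.011,0.02,0,0,0,-2,1],[0.011,0.02,0,0,0,-2,1],[0.011,0.02,0,0,0,-2,1],[0.011,0.02,0,0,0,-2,1],[0.011,0.02,0,0,0,-2,1]]], force=30)

```text
t: 1.25
position: [0.3965, -0.3827, 0.4047]
eef_rot: [0.0, 0.999, 0.053, 0.0]
force: [0.2, 0.3, 0.5]
gripper_width: 0.0856
grasp_force: 0.0
```

>>> jog_arm(deltas=[[[0.011,0.02,0,0,0,-2,1],[0.011,0.02,0,0,0,-2,1],[0.011,0.02,0,0,0,-2,1],[0.011,0.02,0,0,0,-2,1],[0.011,0.02,0,0,0,-2,1],[0.011,0.02,0,0,0,-2,1],[0.011,0.02,0,0,0,-2,0.8],[0.011,0.02,0,0,0,-2,0.7],[0.011,0.02,0,0,0,-2,0.6],[0,0,0,0,0,0,0.6]]])

```text
t: 2.25
position: [0.4967, -0.2, 0.405]
eef_rot: [-0.001, 0.995, -0.101, 0.001]
force: [0.1, 0.8, 0.0]
gripper_width: 0.0514
grasp_force: 0.0
```

>>> jog_arm(deltas=[[[0.005,0.009,0,0,0,0,0.6],[0.005,0.008,0,0,0,0,0.6],[0,0,-0.02,0,0,0,0.6],[0,0,-0.02,0,0,0,0.6],[0,0,-0.02,0,0,0,0.6],[0,0,-0.02,0,0,0,0.6],[0,0,-0.01,0,0,0,0.6],[0,0,-0.008,0,0,0,0.6],[0,0,0,0,0,0,0.6]]])

```text
t: 3.15
position: [0.5049, -0.1867, 0.306]
eef_rot: [-0.0, 0.995, -0.104, -0.001]
force: [0.2, -0.1, 0.7]
gripper_width: 0.0512
grasp_force: 0.0
```

```bash
python3 - <<'E'
from h import *
a=manip.snapshot("top")[115:275,365:485,::-1]; b=manip.snapshot("scene")[120:300,175:285,::-1]
f=lambda i,w:cv2.resize(np.clip(i*1.8,0,255).astype("uint8"),None,fx=w,fy=w,interpolation=cv2.INTER_CUBIC)
A=f(a,3.2);B=f(b,3.2)
cv2.imwrite("pics/c2.png",np.hstack([np.pad(A,((0,B.shape[0]-A.shape[0]),(0,0),(0,0))),B]))
E
```

```text
(no output)
```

View pics/c2.png

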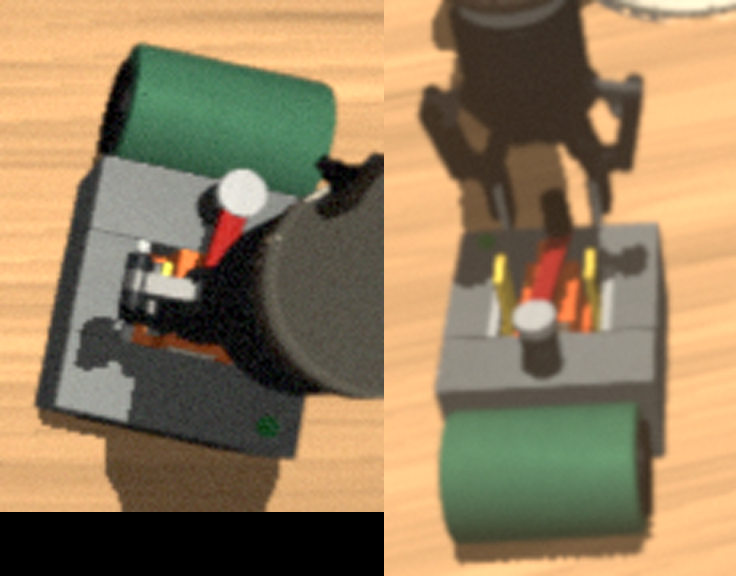

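The knob, at (556,210) in the scene part, stands between the two fingertips at (502,210) and (598,210). Next I nudge the tool onto it and close.

>>> jog_arm(deltas=[[[0.0015,0.003,0,0,0,0,0.4],[0,0,0,0,0,0,0.2],[0,0,0,0,0,0,0.0],[0,0,0,0,0,0,0.0],[0,0,0,0,0,0,0.0],[0,0,0,0,0,0,0.0]]], force=30)

```text
t: 3.85
position: [0.5071, -0.1834, 0.3075]
eef_rot: [0.0, 0.995, -0.103, 0.001]
force: [-1.2, 1.1, 5.8]
gripper_width: 0.0167
grasp_force: 29.4
```

```bash
python3 - <<'E'
import numpy as np
p=np.array([.5787,-.2112]);a0=.166;y=np.radians(168)
for n in(12,):
    a=np.linspace(a0,1.66,n+1); P=p+.078*np.c_[np.cos(y-a),np.sin(y-a)]
    print(P.round(4)); print(np.diff(P,axis=0).round(4))
E
```

```text
[[ 0.5061 -0.1826]
 [ 0.5102 -0.1738]
 [ 0.5154 -0.1656]
 [ 0.5216 -0.1581]
 [ 0.5286 -0.1514]
 [ 0.5364 -0.1457]
 [ 0.5449 -0.1409]
 [ 0.5539 -0.1373]
 [ 0.5633 -0.1347]
 [ 0.5729 -0.1334]
 [ 0.5826 -0.1333]
 [ 0.5922 -0.1344]
 [ 0.6016 -0.1367]]
[[ 0.0041  0.0088]
 [ 0.0052  0.0082]
 [ 0.0062  0.0075]
 [ 0.007   0.0067]
 [ 0.0078  0.0058]
 [ 0.0085  0.0047]
 [ 0.009   0.0037]
 [ 0.0094  0.0025]
 [ 0.0096  0.0013]
 [ 0.0097  0.0001]
 [ 0.0096 -0.0011]
 [ 0.0094 -0.0023]]
```

>>> jog_arm(deltas=[[[0,0,0.003,0,0,0,0],[0.004,0.0088,0,0,0,0,0],[0.005,0.008,0,0,0,0,0],[0.006,0.0075,0,0,0,0,0],[0.007,0.0067,0,0,0,0,0],[0.008,0.0058,0,0,0,0,0],[0.0085,0.0047,0,0,0,0,0]]])

```text
t: 4.55
position: [0.544, -0.1412, 0.3082]
eef_rot: [-0.0, 0.995, -0.103, -0.003]
force: [-2.5, -1.8, -9.9]
gripper_width: 0.0169
grasp_force: 32.0
```

>>> jog_arm(deltas=[[[0.009,0.0037,-0.0015,0,0,0,0],[0.0094,0.0025,0,0,0,0,0],[0.0096,0.0013,0,0,0,0,0],[0.0097,0,0,0,0,0,0],[0.0096,-0.001,0,0,0,0,0],[0.009,-0.002,0,0,0,0,0],[0,0,0,0,0,0,0],[0,0,0,0,0,0,0]]])

```text
t: 5.35
position: [0.6025, -0.137, 0.3082]
eef_rot: [-0.001, 0.995, -0.103, 0.001]
force: [3.2, 3.2, -8.9]
gripper_width: 0.0163
grasp_force: 32.1
```

Now release, rise, and look.

>>> jog_arm(deltas=[[[0,0,0,0,0,0,0.3],[0,0,0,0,0,0,0.5],[0,0,0,0,0,0,0.5],[0,0,0.02,0,0,0,0.5],[0,0,0.03,0,0,0,0.5],[0,0,0.04,0,0,0,0.5],[-0.04,0.04,0.04,0,0,0,0.7],[-0.04,0.04,0,0,0,0,0.9],[-0.04,0.04,0,0,0,0,1],[0,0.04,0,0,0,0,1]]])

```text
t: 6.35
position: [0.4979, 0.0019, 0.4275]
eef_rot: [0.002, 0.995, -0.105, -0.001]
force: [1.7, -1.1, 0.2]
gripper_width: 0.0855
grasp_force: 0.0
```

```bash
python3 - <<'E'
from h import *
a=manip.snapshot("top")[115:275,365:485,::-1]; b=manip.snapshot("scene")[160:300,175:295,::-1]
f=lambda i,w:cv2.resize(np.clip(i*1.8,0,255).astype("uint8"),None,fx=w,fy=w,interpolation=cv2.INTER_CUBIC)
A=f(a,3.3);B=f(b,3.3)
cv2.imwrite("pics/c3.png",np.hstack([A,np.pad(B,((0,A.shape[0]-B.shape[0]),(0,0),(0,0)))]))
E
```

```text
(no output)
```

View pics/c3.png

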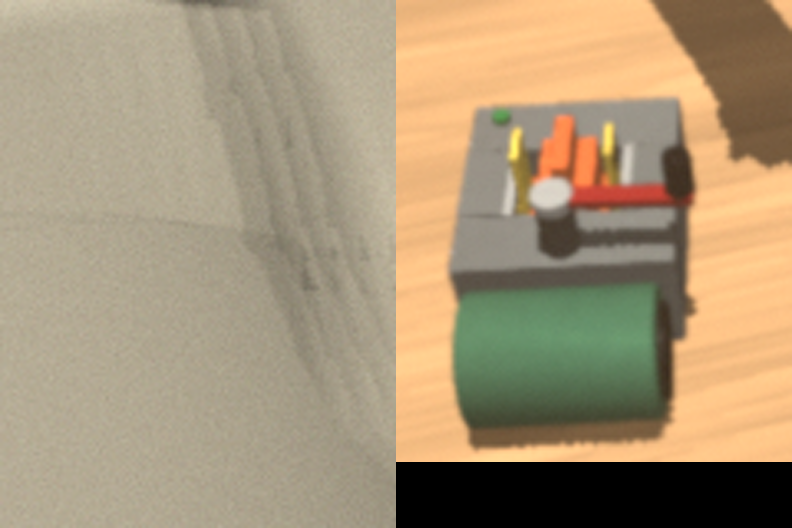

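The scene part shows the bar swung aside over the +y edge: knob at (678,172), bar clear of the cassette, far ends of the catch tops at about (516,130) and (608,124). The arm hides the extractor in the top view.

```bash
python3 - <<'E'
from h import *
np.set_printoptions(precision=4,suppress=True)
S=lambda x,y:(175+(x-396)/3.3-.4,160+y/3.3-.4)
k=plane("scene",S(678,172),.1405); d=k[:2]-[.5787,-.2112]; print("knob",k,"a",np.radians(168)-np.arctan2(d[1],d[0]),np.linalg.norm(d))
l=plane("scene",S(608,125),.114); r=plane("scene",S(516,131),.114); R=lambda t:np.array([[np.cos(t),-np.sin(t)],[np.sin(t),np.cos(t)]])
print(l,r); m=((l+r)/2)[:2]; print("centre",m+R(np.radians(-12))@[.014,0], "ext-frame sep",R(np.radians(12))@(l-r)[:2])
E
```

```text
knob [ 0.5972 -0.1364  0.1405] a 1.6043607161752989 0.07705424270221108
[ 0.516  -0.1689  0.114 ] [ 0.5046 -0.2266  0.114 ]
centre [ 0.524  -0.2007] ext-frame sep [-0.0009  0.0587]
```

>>> jog_arm(deltas=[[[0.0025,-0.02,0,0,0,0,1],[0.0025,-0.02,0,0,0,0,1],[0.0025,-0.02,0,0,0,0,1],[0.0025,-0.02,0,0,0,0,1],[0.0025,-0.02,0,0,0,0,1],[0.0025,-0.02,0,0,0,0,1],[0.0025,-0.02,0,0,0,0,1],[0.0025,-0.02,0,0,0,0,1],[0.0025,-0.02,0,0,0,0,1],[0.0025,-0.02,0,0,0,0,1]]])

```text
t: 7.45
position: [0.527, -0.2, 0.4278]
eef_rot: [0.001, 0.995, -0.104, 0.001]
force: [0.8, 0.4, 0.2]
gripper_width: 0.0853
grasp_force: 0.0
```

>>> jog_arm(deltas=[[[0,0,-0.03,0,0,0,1],[0,0,-0.03,0,0,0,1],[0,0,-0.03,0,0,0,1],[0,0,-0.02,0,0,0,1],[0,0,0,0,0,0,1],[0,0,0,0,0,0,1]]])

```text
t: 8.05
position: [0.5272, -0.1987, 0.3177]
eef_rot: [0.0, 0.995, -0.104, 0.0]
force: [0.9, -0.1, 0.8]
gripper_width: 0.0855
grasp_force: 0.0
```

>>> jog_arm(deltas=[[[-0.0045,-0.001,-0.015,0,0,0,1],[0,0,-0.015,0,0,0,1],[0,0,-0.015,0,0,0,1],[0,0,-0.01,0,0,0,1],[0,0,-0.004,0,0,0,1],[0,0,0,0,0,0,1],[0,0,0,0,0,0,1]]])

```text
t: 8.75
position: [0.5227, -0.199, 0.2583]
eef_rot: [0.0, 0.995, -0.103, 0.0]
force: [0.6, -0.1, -0.1]
gripper_width: 0.0855
grasp_force: 0.0
```

```bash
python3 - <<'E'
from h import *
crop("scene",165,90,140,180,3.3,"c4")
E
```

```text
(no output)
```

View pics/c4.png

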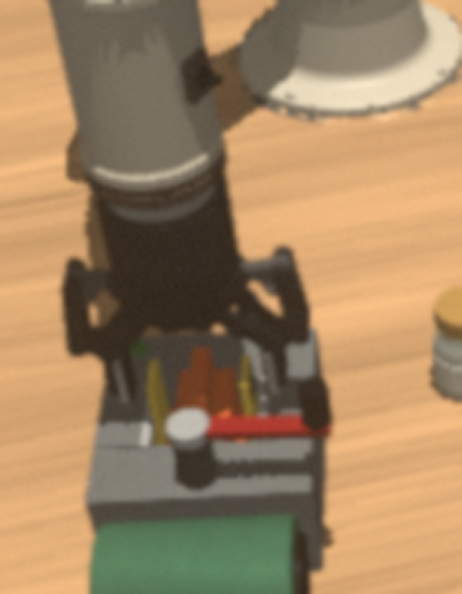

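The fingers at (125,375) and (265,375) straddle the two yellow catches at (158,400) and (246,385). The bar lies clear of them. Next I close.

>>> jog_arm(deltas=[[[0,0,0,0,0,0,0.75],[0,0,0,0,0,0,0.6],[0,0,0,0,0,0,0.45],[0,0,0,0,0,0,0.45],[0,0,0,0,0,0,0.4],[0,0,0,0,0,0,0.4],[0,0,0,0,0,0,0.4],[0,0,0,0,0,0,0.4]]], force=45)

```text
t: 9.6
position: [0.523, -0.1991, 0.2603]
eef_rot: [0.001, 0.995, -0.104, 0.001]
force: [-3.6, 1.4, 15.2]
gripper_width: 0.0429
grasp_force: 45.4
```

>>> jog_arm(deltas=[[[0,0,0.002,0,0,0,0.3],[0,0,0,0,0,0,0.3],[0,0,0,0,0,0,0.3]]])

```text
t: 9.9
position: [0.5224, -0.1991, 0.2605]
eef_rot: [0.0, 0.995, -0.104, 0.0]
force: [-1.6, 0.9, 5.7]
gripper_width: 0.0422
grasp_force: 47.4
```

```bash
python3 - <<'E'
from h import *
crop("scene",185,170,100,80,6,"c5")
E
```

```text
(no output)
```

View pics/c5.png

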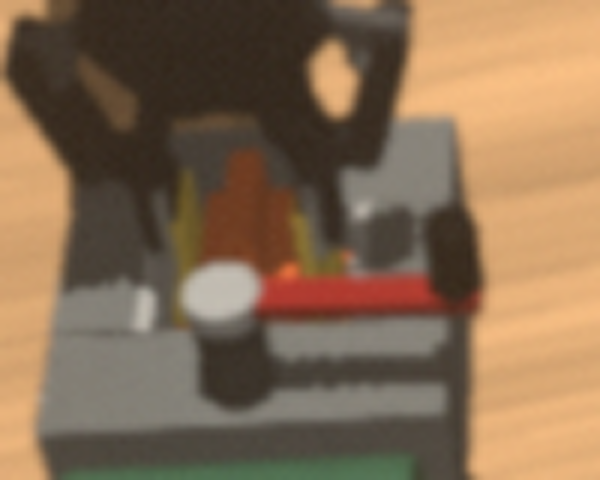

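The fingers press both catches inward against the orange body, at (185,230) and (305,225). Now a gentle lift.

>>> jog_arm(deltas=[[[0,0,0.003,0,0,0,0.3],[0,0,0.004,0,0,0,0.3],[0,0,0.005,0,0,0,0.3],[0,0,0,0,0,0,0.3],[0,0,0,0,0,0,0.3]]], force=60)

```text
t: 10.45
position: [0.5222, -0.199, 0.272]
eef_rot: [-0.0, 0.995, -0.104, -0.0]
force: [-0.1, -0.1, -2.0]
gripper_width: 0.0403
grasp_force: 61.4
```

>>> jog_arm(deltas=[[[0,0,0.01,0,0,0,0.3],[0,0,0.015,0,0,0,0.3],[0,0,0.02,0,0,0,0.3],[0,0,0.02,0,0,0,0.3],[0,0,0.02,0,0,0,0.3],[0,0,0.02,0,0,0,0.3],[0,0,0.02,0,0,0,0.3],[0,0,0.02,0,0,0,0.3],[0,0,0.01,0,0,0,0.3],[0,0,0,0,0,0,0.3]]])

```text
t: 11.45
position: [0.5227, -0.1989, 0.4294]
eef_rot: [0.001, 0.995, -0.103, 0.002]
force: [-0.2, 0.0, -1.7]
gripper_width: 0.0404
grasp_force: 61.7
```

```bash
python3 - <<'E'
from h import *
crop("scene",140,60,180,240,2.4,"c6")
E
```

```text
(no output)
```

View pics/c6.png

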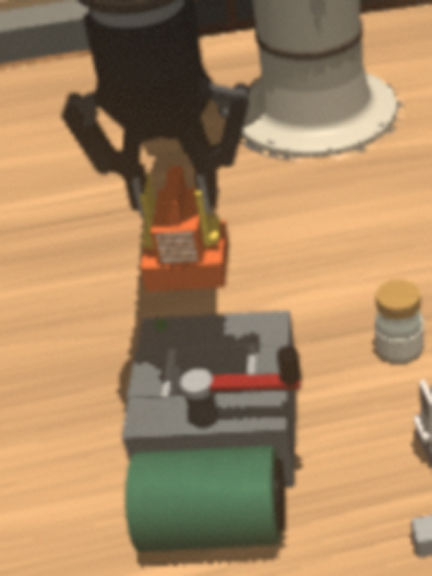

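The cassette hangs upright in the grip at about (180,250), above the empty well, and the bar is still aside. Now I carry it to the tray.

>>> jog_arm(deltas=[[[-0.0026,0.01,0,0,0,0,0.3],[-0.0026,0.02,0,0,0,0,0.3],[-0.0026,0.02,0,0,0,0,0.3],[-0.0026,0.02,0,0,0,0,0.3],[-0.0026,0.02,0,0,0,0,0.3],[-0.0026,0.02,0,0,0,0,0.3],[-0.0026,0.02,0,0,0,0,0.3],[-0.0026,0.02,0,0,0,0,0.3],[-0.0026,0.02,0,0,0,0,0.3],[-0.0026,0.02,0,0,0,0,0.3]]])

```text
t: 12.5
position: [0.4953, -0.0075, 0.4258]
eef_rot: [-0.0, 0.995, -0.103, -0.001]
force: [0.2, 0.3, -2.8]
gripper_width: 0.04
grasp_force: 61.7
```

>>> jog_arm(deltas=[[[-0.0026,0.02,0,0,0,0,0.3],[-0.0026,0.02,0,0,0,0,0.3],[-0.0026,0.02,0,0,0,0,0.3],[-0.0026,0.02,0,0,0,0,0.3],[-0.0026,0.02,0,0,0,0,0.3],[-0.0026,0.02,0,0,0,0,0.3],[-0.0026,0.02,0,0,0,0,0.3],[-0.0026,0.02,0,0,0,0,0.3],[-0.0026,0.02,0,0,0,0,0.3],[-0.0026,0.02,0,0,0,0,0.3]]])

```text
t: 13.5
position: [0.4691, 0.1921, 0.4258]
eef_rot: [0.0, 0.995, -0.103, -0.001]
force: [-0.4, 0.3, -0.9]
gripper_width: 0.0399
grasp_force: 61.7
```

>>> jog_arm(deltas=[[[0.0015,0.01,-0.01,0,0,0,0.3],[0,0,-0.02,0,0,0,0.3],[0,0,-0.02,0,0,0,0.3],[0,0,-0.02,0,0,0,0.3],[0,0,-0.02,0,0,0,0.3],[0,0,-0.01,0,0,0,0.3],[0,0,0,0,0,0,0.3],[0,0,0,0,0,0,0.3],[0,0,0,0,0,0,0.3],[0,0,0,0,0,0,0.3]]])

```text
t: 14.5
position: [0.4722, 0.2011, 0.328]
eef_rot: [-0.0, 0.995, -0.104, 0.001]
force: [-0.5, 0.4, -2.0]
gripper_width: 0.0399
grasp_force: 61.7
```

```bash
python3 - <<'E'
from h import *
crop("scene",180,70,270,200,2.9,"c7")
E
```

```text
(no output)
```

View pics/c7.png

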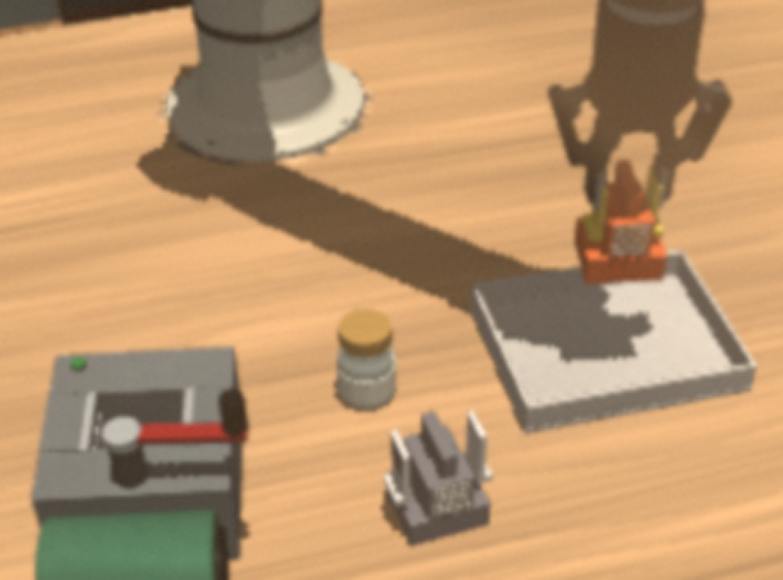

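The cassette is pinched and upright at about (622,240), hanging clear above the tray. The tray, jar, spare and bar look undisturbed. I check its position against the tray and hand in.

```bash
python3 - <<'E'
from h import *
s=manip.read_state(); print(abs(s["dq"]).max(), plane("scene",(180+624/2.9,70+281/2.9),.098), proj("scene",[.472,.202,.098]))
print(manip.close_job())
E
```

```text
0.0033010437960290765 [0.49863184 0.19532457 0.098     ] [393.31160266 159.50309235]
the job is handed in; nothing more can be done
None
```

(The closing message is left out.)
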